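# Make up two coffee tasting kits

### The arm

A 6-joint arm with a two-finger parallel gripper is mounted at the origin on the work surface. World frame = base frame: x ahead of the robot, y to its left, z up, the work surface at z = 0. Lengths are in m, angles in rad, forces in N, time in s.
With the tool pointing down it reaches from about 0.275 to 0.825 m from the base axis. Payload 4.9 kg.
Tool frame: the origin (TCP) lies at the centre of the arm's flange, where the gripper is bolted on; the fingertips stand 173 mm ahead of it and the grasp point (between the pads) lies 155 mm ahead of it; z points along the fingers, y is the direction in which the jaws open and shut (so a half turn about z gives the same grasp; the last joint's range is limited). The gripper opens to 85 mm and grips with 20 to 120 N. Pads are 22 mm wide; open, the fingers measure 114 mm over their backs; the gripper's body (76 mm by 85 mm) begins 54 mm behind the grasp point. The pads swing forward as they close: fully open they stand 13 mm farther back than shut.
Start: joints at [1.193, 0.326, -0.193, 1.052, 0, 1.437], TCP at [0.133, 0.534, 0.405] pointing down, gripper open.
Joint ranges: [-2.65, 2.65], [-0.97, 1.79], [-1.3, 1.35], [-1.93, 2.1], [-1.47, 1.37], [-3.14, 3.14]. Speed limits (rad/s): [2.57, 2.57, 3.14, 3.14, 3.14, 3.14].

### API

Orientations are given as a 3x3 rotation matrix whose columns are the frame's x, y, z axes.
In Python, from workcell import robot gives the robot as it stands.
- The arm moves only by the shell command python3 -m inch 'ROWS' [FORCE]. ROWS is JSON, one flat list of numbers, 7 for each row, row after row: the shift along the tool's x, y, z in cm, then the turn, a rotation vector about the tool's x, y, z in degrees, then the finger opening in cm, from 0 to 8.54. In form: [tx, ty, tz, rx, ry, rz, grip, tx, ty, tz, rx, ry, rz, grip, ...]. A call has exactly 10 rows; each row is the pose to reach, as a shift and turn from the pose commanded when the call began, along the tool's axes at that moment; what a row does not reach only later rows make up. A row lasts 1/10 s, in which the tool goes at most 50 mm and 8.59 degrees, less where a joint would pass 70% of its speed; a pose out of reach is approached as far as the arm can. A call with a gripper value outside its range is refused whole. The fingers move at their own pace and stop on an object; FORCE is the grip in N (left out, the last holds). Time passes only in rows, so rows that repeat a pose let the fingers close, or fill a call up. It gives the time, the measured TCP pose, the force and the opening at its end, in the units of the state.
- robot.observe(): the state, without advancing time (a new reading comes with each control period).
- robot.capture(name): name is "side" or "top" or "wrist"; returns a dict with "image" (400x640x3 uint8, red, green, blue), "range_z" (400x640 float32, m along the optical axis (not along the pixel's ray), 0 where there is no reading), "fx", "fy", "cx", "cy" (pixels), "k1" (the pictures are not rectified: a ray, as slopes to the right and down, at radius r is drawn at 1 + k1 r^2 times it, then the intrinsics apply), "rvec" (rotation vector, rad) and "tvec" (3), from world to camera coordinates, as OpenCV has them; the wrist camera has in their place "T_tool_cam" (4x4, takes a point from camera to tool coordinates, whose origin is the TCP and whose axes are the flange's). Camera axes: x right, y down, z forward; pixel columns grow to the right and rows downward; lengths in m; the calibration is good to about 2 mm. A picture is of the moment at which its call begins: read the wrist's pose just before it.
- robot.sign_off(): hands the job in, once; it reports no verdict.
Trained networks look in the newest picture that a camera, given by its name, has taken for a name from the list of things; names that differ only in an ending like _2 or _b are one class to them, and where a whole thing is asked for, a point or a joint stands for the part that bears it (a point fixed in the world has none). Each returns a list of dicts, best first, with "conf" (0 to 1); they miss things now and then, are a little off and sometimes report something else, mostly with a low value. They report only what shows in the picture. A call takes as long as a camera call. They do not tell look-alikes from the thing itself.
- robot.boxes_of(camera, name): "at" ([x, y, z] in m, in the coordinates of the camera as it stood for that picture, good to about 4 mm: the middle of the surface that is visible of it).
The state is a dict: "time_s": time; "joint_pos": joint angles; "qvel": joint speeds; "joint_torque": joint torques, N m; "tcp_pos": TCP position; "eef_rot": TCP orientation; "wrist_force": force on the tool from outside, world axes, zero at the start; "wrist_torque": the same for the moment, N m; "grip_width": finger opening in m.
Only numpy, scipy, OpenCV 4.12 (cv2) and the standard library are available. Lean on these libraries where they do the work, as an engineer would, in place of code of your own. Each camera call takes 0.05 s, during which the arm holds its last target.

### The job

Make up the two tasting kits: on the white marble board stand the light-roast (tan) bean jar on the cork disc and the red cup on the blue disc; on the black slate board stand the dark-roast (dark brown) bean jar on the cork disc and the black dropper bottle on the blue disc. Set each one down gently, upright in the middle of its disc, and let go of it. Leave the green-bean jar, the scale, the kettle and the honey jar where they are.

Things in the scene. Friction and masses are not known exactly. Their poses are not given: they have to be found in the camera images.
- dark_jar: Dark-roast jar: clear glass jar 36 mm across holding dark brown (almost black) beans, with a cream lid 37 mm across whose top bears a 29 mm dot of the same colour as the beans; 75 mm tall, about 70 g. Origin: centre of its underside, z up.
- light_jar: Light-roast jar: clear glass jar 36 mm across holding tan (light orange-brown) beans, with a cream lid 37 mm across whose top bears a 29 mm dot of the same colour as the beans; 75 mm tall, about 70 g. Origin: centre of its underside, z up.
- green_jar: Green-bean jar: clear glass jar 36 mm across holding green, unroasted beans, with a cream lid 37 mm across whose top bears a 29 mm dot of the same colour as the beans; 75 mm tall, about 70 g. Origin: centre of its underside, z up. Not to be moved.
- dropper: Dropper bottle: round black body 32 mm across and 50 mm tall, then a shoulder, a brass collar 21 mm across (56 to 66 mm high) and a white bulb 15 mm across; 82 mm tall in all, about 60 g. Origin: centre of its underside, z up.
- cup: Red tasting cup without handle, open at the top, straight-sided: 60 mm across, 66 mm tall, wall 4 mm, about 140 g. Origin: centre of its underside, z up.
- white_board: White marble serving board, 110 mm (x) by 220 mm (y), 10 mm thick, fixed to the table. Two round inlays 72 mm across, their tops 12 mm above the table (2 mm proud of the board): a cork-brown one centred at y = +55 mm and a blue one centred at y = -55 mm, both at x = 0 in the board's own frame. Origin: centre of the board's underside, z up.
- slate_board: Black slate serving board, 110 mm (x) by 220 mm (y), 10 mm thick, fixed to the table. Two round inlays 72 mm across, their tops 12 mm above the table (2 mm proud of the board): a cork-brown one centred at y = +55 mm and a blue one centred at y = -55 mm, both at x = 0 in the board's own frame. Origin: centre of the board's underside, z up.
- scale: Black coffee scale with a small grey display, 110 mm (x) by 130 mm (y), 27 mm high, beyond the stock. Origin: centre of its underside. Not to be moved.
- kettle: White gooseneck kettle, body 116 mm across at the foot, 158 mm tall with its lid knob; spout reaching 136 mm along its own +x, handle reaching 112 mm along -x; at the side. Origin: centre of the body's underside. Not to be moved.
- honey_jar: Amber glass honey jar with a cream lid, 94 mm across, 122 mm tall, at the side. Origin: centre of its underside. Not to be moved.
Mind the look-alikes: they are no part of the job. Leave any pink look-alike of the dark_jar alone.

How it is judged:
At the end, for the whole second after the job is handed in: Marble board: light-roast jar on cork disc, red cup on blue disc. Slate board: dark-roast jar on cork, dropper bottle on blue. Each within 15 mm of the disc's centre along either board axis, standing on it, upright within 0.12 rad, released, at rest (x of light_jar in the frame of white_board between -0.015 and 0.015 m and y of light_jar in the frame of white_board between 0.04 and 0.07 m and z of light_jar in the frame of white_board between 0.008 and 0.017 m and angle between each of light_jar, cup, dark_jar, dropper's own z axis and vertical below 0.12 rad and linear speed of each of light_jar, cup, dark_jar, dropper below 0.02 m/s and angular speed of each of light_jar, cup, dark_jar, dropper below 0.2 rad/s and contact force between the fingers and light_jar below 0.05 N and x of cup in the frame of white_board between -0.015 and 0.015 m and y of cup in the frame of white_board between -0.07 and -0.04 m and z of cup in the frame of white_board between 0.008 and 0.017 m and contact force between the fingers and cup below 0.05 N and x of dark_jar in the frame of slate_board between -0.015 and 0.015 m and y of dark_jar in the frame of slate_board between 0.04 and 0.07 m and z of dark_jar in the frame of slate_board between 0.008 and 0.017 m and contact force between the fingers and dark_jar below 0.05 N and x of dropper in the frame of slate_board between -0.015 and 0.015 m and y of dropper in the frame of slate_board between -0.07 and -0.04 m and z of dropper in the frame of slate_board between 0.008 and 0.017 m and contact force between the fingers and dropper below 0.05 N); the robot touches nothing.
It fails at once if the green-bean jar, the scale, the kettle or the honey jar was moved (by more than 20 mm) or tipped (distance of any of green_jar, scale, kettle, honey_jar from where it was at the start of the episode above 0.02 m or angle between any of green_jar, scale, kettle, honey_jar's own z axis and vertical above 0.3 rad).
It fails at once if a jar, the cup or the dropper bottle was dropped or thrown (faster than 0.7 m/s with no finger on it) ((linear speed of dark_jar above 0.7 m/s and contact force between the fingers and dark_jar below 0.02 N) or (linear speed of light_jar above 0.7 m/s and contact force between the fingers and light_jar below 0.02 N) or (linear speed of dropper above 0.7 m/s and contact force between the fingers and dropper below 0.02 N) or (linear speed of cup above 0.7 m/s and contact force between the fingers and cup below 0.02 N)).
It also fails if it takes over 106 s, if anything falls off the work surface, if the arm or the gripper's body presses on something with over 40 N, if the wrist force passes 120 N, or if a joint passes its speed limit or range.

## Working session

There is one attempt and no reset: what is moved stays moved. The work goes in short steps, Python scripts to look and compute and a shell command to move; the robot and the scene stay as the last step left them, time stands still between calls to the robot, and variables do not carry over. Pictures are saved under pics/ and viewed, and the job is handed in when it is done.

```bash
ls; mkdir -p pics; cat > h.py <<'E'
import numpy as np, cv2
from workcell import robot
def cap(n,save=None):
    s=robot.observe(); c=robot.capture(n)
    if n=="wrist":
        T=np.eye(4);T[:3,:3]=s["eef_rot"];T[:3,3]=s["tcp_pos"]
        c["Twc"]=T@np.array(c["T_tool_cam"])
    else:
        R=cv2.Rodrigues(np.array(c["rvec"],float))[0]
        T=np.eye(4);T[:3,:3]=R.T;T[:3,3]=-R.T@np.array(c["tvec"],float).ravel();c["Twc"]=T
    if save: cv2.imwrite("pics/"+save,np.ascontiguousarray(c["image"][:,:,::-1]))
    return c
def rays(c,uv):
    uv=np.atleast_2d(np.array(uv,float))
    xy=np.stack([(uv[:,0]-c["cx"])/c["fx"],(uv[:,1]-c["cy"])/c["fy"]],1)
    p=xy.copy()
    for _ in range(20): p=xy/(1+c["k1"]*(p**2).sum(1,keepdims=True))
    return np.c_[p,np.ones(len(p))]
def px2w(c,u,v,z=None):
    d=rays(c,[u,v])[0]
    T=c["Twc"]
    if z is None: d=d*c["range_z"][int(round(v)),int(round(u))]
    else:
        w=T[:3,:3]@d; d=d*((z-T[2,3])/w[2])
    return T[:3,:3]@d+T[:3,3]
def cloud(c):
    h,w=c["range_z"].shape
    u,v=np.meshgrid(np.arange(w),np.arange(h))
    r=rays(c,np.c_[u.ravel(),v.ravel()])*c["range_z"].reshape(-1,1)
    return (r@c["Twc"][:3,:3].T+c["Twc"][:3,3]).reshape(h,w,3)
def c2w(c,p): return c["Twc"][:3,:3]@np.array(p)+c["Twc"][:3,3]
E
python3 - <<'E'
from h import *
s=robot.observe()
for k in s: print(k,np.round(s[k],4).tolist())
for n in ["top","side","wrist"]:
    c=cap(n,n+"0.png")
    print(n,c["fx"],c["k1"],np.round(c["Twc"],3).tolist())
    for o in ["dark_jar","light_jar","green_jar","dropper","cup","white_board","slate_board","scale","kettle","honey_jar"]:
        for b in robot.boxes_of(n,o): print(o,round(b["conf"],2),np.round(c2w(c,b["at"]),3))
E
```

```text
pics
time_s 0.0
joint_pos [1.1928, 0.327, -0.1936, 1.052, 0.0, 1.4366]
qvel [0.0002, 0.0014, 0.0013, 0.0014, 0.0018, -0.0]
joint_torque [-0.0008, -44.34, 26.2437, 0.0155, -0.0001, 0.0]
tcp_pos [0.1327, 0.5335, 0.4039]
eef_rot [[-0.9704, 0.2414, -0.0006], [0.2414, 0.9704, -0.0016], [0.0002, -0.0017, -1.0]]
wrist_force [-0.6827, 0.2934, -0.2758]
wrist_torque [0.0068, -0.026, -0.0337]
grip_width 0.0853
top 432.7238334462805 -0.016373014512736678 [[-0.022, -0.985, 0.17, 0.39], [-1.0, 0.025, 0.013, -0.019], [-0.018, -0.17, -0.985, 1.291], [0.0, 0.0, 0.0, 1.0]]
dark_jar 0.59 [0.635 0.01  0.074]
light_jar 0.53 [0.613 0.231 0.078]
green_jar 0.65 [0.649 0.118 0.069]
dropper 0.64 [ 0.624 -0.113  0.052]
cup 0.82 [ 0.629 -0.238  0.026]
white_board 0.71 [0.449 0.183 0.011]
slate_board 0.86 [ 0.447 -0.148  0.005]
slate_board 0.56 [0.635 0.007 0.075]
scale 0.82 [0.794 0.065 0.026]
kettle 0.98 [ 0.448 -0.402  0.138]
honey_jar 0.96 [0.463 0.392 0.09 ]
side 374.901319087994 0.0014503991398506738 [[0.986, -0.09, 0.139, 0.435], [-0.165, -0.606, 0.779, -0.836], [0.014, -0.791, -0.612, 0.687], [0.0, 0.0, 0.0, 1.0]]
dark_jar 0.81 [ 0.639 -0.002  0.045]
dark_jar 0.68 [0.575 0.055 0.048]
light_jar 0.62 [0.612 0.223 0.045]
green_jar 0.67 [0.647 0.111 0.056]
dropper 0.74 [ 0.629 -0.125  0.041]
dropper 0.36 [0.793 0.051 0.027]
cup 0.64 [ 0.625 -0.248  0.041]
white_board 0.8 [0.446 0.166 0.011]
white_board 0.58 [ 0.641 -0.001  0.05 ]
slate_board 0.7 [ 0.45  -0.168  0.013]
scale 0.86 [0.794 0.051 0.026]
scale 0.61 [ 0.631 -0.123  0.044]
kettle 0.58 [ 0.446 -0.451  0.119]
honey_jar 0.8 [0.465 0.376 0.058]
honey_jar 0.35 [0.449 0.164 0.013]
wrist 282.7200203272886 -0.003538331207525428 [[0.241, 0.927, 0.288, 0.059], [0.97, -0.23, -0.072, 0.55], [-0.0, 0.297, -0.955, 0.374], [0.0, 0.0, 0.0, 1.0]]
white_board 0.74 [0.42  0.182 0.011]
slate_board 0.38 [ 0.393 -0.082  0.003]
```

View pics/top0.png

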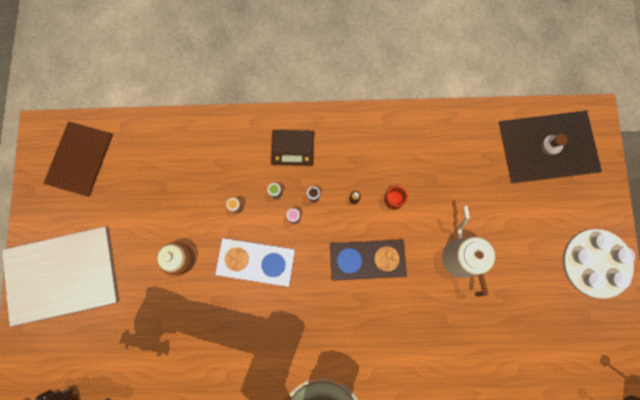

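View pics/side0.png

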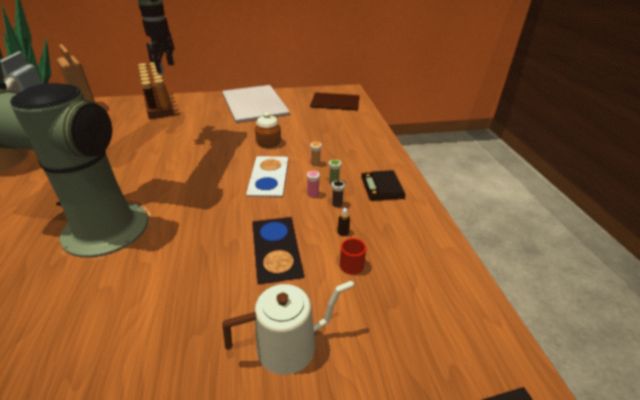

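View pics/wrist0.png

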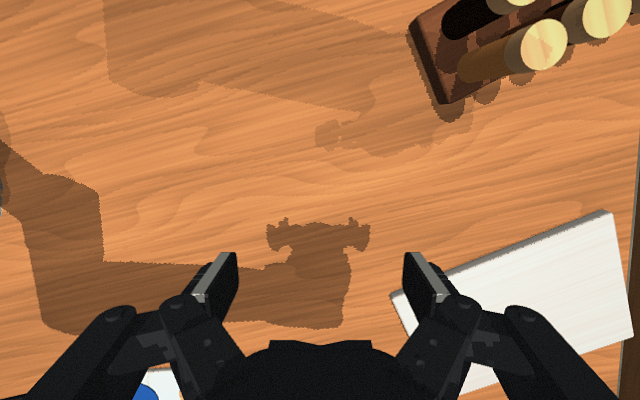

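The top view shows the light jar at px (233,204), green (274,189), the pink look-alike (293,215), dark (313,193), dropper (355,197) and cup (396,197). The white board has cork on the left (+y). The slate is turned half round, so its cork is on the right. The side view agrees. Next I'll measure the positions with colour masks.

```bash
python3 - <<'E'
from h import *
c=cap("top"); im=c["image"]; P=cloud(c)
cv2.imwrite("pics/topz.png",cv2.resize(im[170:300,205:505,::-1],None,fx=2.6,fy=2.6,interpolation=cv2.INTER_CUBIC))
hsv=cv2.cvtColor(im,cv2.COLOR_RGB2HSV)
def blob(u,v,r,f,z,name):
    m=np.zeros(im.shape[:2],np.uint8); cv2.circle(m,(u,v),r,1,-1)
    m=m&f.astype(np.uint8)
    n,l,st,ce=cv2.connectedComponentsWithStats(m)
    k=1+np.argmax(st[1:,4]); 
    w=px2w(c,*ce[k],z=z); zz=np.median(P[l==k][:,2])
    print(name,np.round(ce[k],1),st[k,2:],np.round(w[:2],4),"z seen",round(float(zz),3)); return w
H,S,V=[hsv[...,i].astype(int) for i in range(3)]
for n,u,v in [("wb",273,265),("sb",349,260)]: blob(u,v,20,(H>105)&(H<130)&(S>120),.012,n)
# jars: by height
for n,u,v in [("light",233,204),("green",274,189),("pink",293,215),("dark",313,193)]:
    blob(u,v,14,(P[...,2]>.06),.075,n)
    blob(u,v,14,(S<90)&(V>120)|(P[...,2]>.066),.075,n)
blob(355,197,14,P[...,2]>.04,.05,"dropper")
blob(355,197,14,V<60,.05,"dropper")
blob(396,197,18,P[...,2]>.055,.066,"cup")
blob(396,197,18,(S>180)&(H<6)|(H>174),.04,"cupc")
for n,u,v,z in [("wc",236,259,.012),("sc",387,259,.012)]:
    print(n,im[v,u], im[v,u+22]); 
for n,f in [("white",(S<70)&(V>150)),("slate",(V<70))]:
    for (u,v) in [((255,262) if n=="white" else (368,260))]: pass
    m=np.zeros(im.shape[:2],np.uint8); m[v-32:v+32,u-50:u+50]=f[v-32:v+32,u-50:u+50]
    n_,l,st,ce=cv2.connectedComponentsWithStats(m); k=1+np.argmax(st[1:,4])
    pts=np.argwhere(l==k)[:,::-1].astype(np.float32)
    w=np.array([px2w(c,a,b,z=.010)[:2] for a,b in pts],np.float32)
    r=cv2.minAreaRect(w); print(n,r)
    b=cv2.boxPoints(r); print(np.round(b,3).tolist())
E
```

```text
wb [272.9 264.6] [ 21  22 358] [0.4388 0.1304] z seen 0.013
sb [349.1 260.2] [ 23  23 411] [ 0.4465 -0.0932] z seen 0.013
light [232.5 203.9] [ 14  13 140] [0.6116 0.2382] z seen 0.076
light [232.7 204. ] [ 14  14 150] [0.6112 0.2376] z seen 0.075
green [273.7 189. ] [ 13  13 132] [0.6522 0.1198] z seen 0.076
green [273.9 189.2] [ 13  14 149] [0.6513 0.1191] z seen 0.075
pink [292.7 214.4] [ 13  14 133] [0.5769 0.0658] z seen 0.076
pink [293.  214.8] [ 14  15 157] [0.5756 0.0652] z seen 0.075
dark [312.8 192.3] [ 13  14 137] [0.6394 0.0075] z seen 0.076
dark [313.  192.5] [ 15  14 155] [0.6388 0.007 ] z seen 0.075
dropper [354.7 196. ] [11 11 97] [ 0.6305 -0.114 ] z seen 0.057Traceback (most recent call last):
  File "<stdin>", line 19, in <module>
  File "<stdin>", line 9, in blob
    return _wrapfunc(a, 'argmax', axis=axis, out=out, **kwds)
    return bound(*args, **kwds)
ValueError: attempt to get argmax of an empty sequence
```

View pics/topz.png

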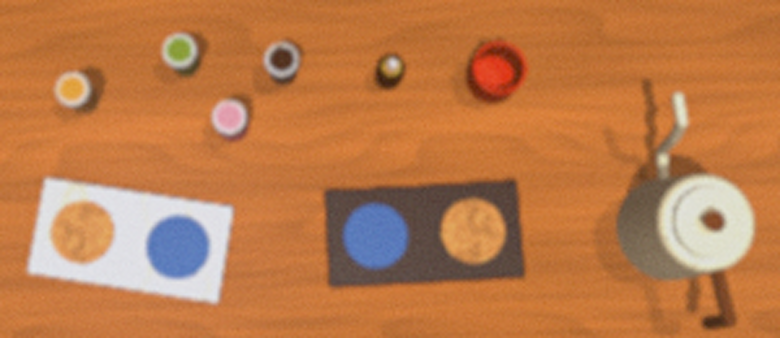

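The zoom confirms the layout: slate blue is on the +y side and its cork is next to the kettle. Next are the cup, dropper and board poses.

```bash
python3 - <<'E'
from h import *
c=cap("top"); im=c["image"]; P=cloud(c)
hsv=cv2.cvtColor(im,cv2.COLOR_RGB2HSV)
H,S,V=[hsv[...,i].astype(int) for i in range(3)]
def blob(u,v,r,f,z,name):
    m=np.zeros(im.shape[:2],np.uint8); cv2.circle(m,(u,v),r,1,-1)
    m=m&f.astype(np.uint8)
    n,l,st,ce=cv2.connectedComponentsWithStats(m)
    if n<2: print(name,"none"); return
    k=1+np.argmax(st[1:,4]); x,y,w_,h_=st[k,:4]
    w=px2w(c,x+(w_-1)/2,y+(h_-1)/2,z=z)
    print(name,"bbox ctr",np.round(w[:2],4),"size",st[k,2:])
blob(396,197,18,P[...,2]>.055,.066,"cup")
blob(396,197,18,P[...,2]>.058,.066,"cup")
blob(355,197,14,P[...,2]>.035,.05,"dropper")
q=P[180:215,335:375].reshape(-1,3); q=q[q[:,2]>.06]; print("drop bulb",len(q),q.mean(0))
q=P[175:220,375:420].reshape(-1,3); q=q[(q[:,2]>.058)]; print("cup rim",len(q),(q.min(0)+q.max(0))/2,q.max(0)-q.min(0))
for n,f,u,v in [("white",(S<70)&(V>130),255,262),("slate",(V<110)&(S<120),368,260)]:
    m=np.zeros(im.shape[:2],np.uint8); m[v-32:v+32,u-50:u+50]=f[v-32:v+32,u-50:u+50]
    n_,l,st,ce=cv2.connectedComponentsWithStats(m); k=1+np.argmax(st[1:,4])
    pts=np.argwhere(l==k)[:,::-1].astype(np.float32)
    w=np.array([px2w(c,a,b,z=.010)[:2] for a,b in pts],np.float32)
    r=cv2.minAreaRect(w); b=cv2.boxPoints(r); print(n,np.round(r[0],4),np.round(r[1],4),r[2])
    print(np.round(b,3).tolist())
f=(H>105)&(H<130)&(S>90)
g=(S>110)&(H<25)
for n,u,v,ff in [("wblue",273,265,f),("sblue",349,260,f),("wcork",236,259,g),("scork",387,259,g)]:
    blob(u,v,17,ff,.012,n)
q=P[200:300,440:500].reshape(-1,3)
for z0,z1 in [(.02,.05),(.05,.1),(.1,.14),(.14,.2)]:
    s=q[(q[:,2]>z0)&(q[:,2]<z1)]; print("kettle",z0,s.min(0).round(3),s.max(0).round(3))
E
```

```text
cup bbox ctr [ 0.6242 -0.2328] size [ 22  21 113]
cup bbox ctr [ 0.6256 -0.2329] size [ 22  20 104]
dropper bbox ctr [ 0.6304 -0.1134] size [ 12  11 100]
drop bulb 45 [ 0.60843798 -0.10471219  0.18239842]
cup rim 113 [ 0.52200263 -0.14136546  0.67437579] [0.26435123 0.2441977  1.2323129 ]
white [0.4485 0.184 ] [0.2206 0.1106] 79.86223602294922
[[0.375, 0.08500000089406967], [0.48399999737739563, 0.06599999964237213], [0.5220000147819519, 0.28299999237060547], [0.414000004529953, 0.3019999861717224]]
slate [ 0.4481 -0.1474] [0.1046 0.2149] 1.5783278942108154
[[0.3930000066757202, -0.04100000113248825], [0.39899998903274536, -0.25600001215934753], [0.503000020980835, -0.2529999911785126], [0.4970000088214874, -0.039000000804662704]]
wblue bbox ctr [0.4392 0.1303] size [ 23  22 407]
sblue bbox ctr [ 0.4471 -0.0931] size [ 25  25 471]
wcork bbox ctr [0.4577 0.2395] size [ 23  23 404]
scork bbox ctr [ 0.4489 -0.203 ] size [ 26  26 548]
kettle 0.02 [ 0.392 -0.434  0.02 ] [ 0.532 -0.366  0.05 ]
kettle 0.05 [ 0.337 -0.443  0.05 ] [ 0.542 -0.369  0.1  ]
kettle 0.1 [ 0.341 -0.474  0.1  ] [ 0.567 -0.371  0.14 ]
kettle 0.14 [ 0.404 -0.464  0.14 ] [ 0.58  -0.381  0.162]
```

The measurements agree: 
- The white board's cork disc is at (.458,.238) and its blue disc at (.439,.130).
- The slate's blue disc is at (.447,-.093) and its cork disc at (.449,-.203).

I'll turn the jaws to world x, which clears every neighbour, and go to the light jar first.

```bash
python3 -m inch '[-2,-0.6,0,0,0,7.6,8, -5,-1.6,0,0,0,15.2,8, -8.5,-2.7,0,0,0,22.8,8, -12,-3.9,0,0,0,30.4,8, -15.5,-5,0,0,0,38,8, -19,-6.1,0,0,0,45.6,8, -22.5,-7.2,0,0,0,53.2,8, -26,-8.3,0,0,0,60.8,8, -29,-9.3,0,0,0,68.4,8, -31,-9.9,0,0,0,76,8]' 40
python3 -c "
from h import *
s=robot.observe();print(s['eef_rot'],s['joint_pos'],s['tcp_pos'])"
```

```text
time_s: 2.75
tcp_pos: [0.4115, 0.3615, 0.4047]
eef_rot: [[0.007, 1.0, 0.001], [1.0, -0.007, -0.0], [-0.0, 0.001, -1.0]]
wrist_force: [-0.1, 1.0, -0.4]
grip_width: 0.0799
[[ 6.85734779e-03  9.99976326e-01  5.68557302e-04]
 [ 9.99976488e-01 -6.85732963e-03 -3.38904488e-05]
 [-2.99908616e-05  5.68776332e-04 -9.99999838e-01]] [ 5.86215869e-01  3.21762036e-01 -1.98822674e-01  1.04975673e+00
 -3.42765205e-04  2.16386951e+00] [0.41146361 0.36154594 0.40472843]
```

```bash
python3 -m inch '[-0.5,1,0.5,0,0,0,7, -1.8,3,1.5,0,0,0,7, -3.3,5.5,3,0,0,0,7, -4.9,8,4.5,0,0,0,7, -6.6,11,6,0,0,0,7, -8.2,13.5,7.5,0,0,0,7, -9.8,16,9,0,0,0,7, -11.3,18.3,10,0,0,0,7, -12.4,20,10.5,0,0,0,7, -12.4,20,10.5,0,0,0,7]'
python3 - <<'E'
from h import *
c=cap("wrist","w1.png"); P=cloud(c)
s=robot.observe(); print(s["tcp_pos"])
m=(P[...,2]>.066)&(P[...,2]<.085)&(np.hypot(P[...,0]-.6115,P[...,1]-.238)<.045)&(c["range_z"]>0)
q=P[m]; print(len(q),(q.min(0)+q.max(0))/2,q.mean(0),q.max(0)-q.min(0))
E
```

```text
time_s: 3.75
tcp_pos: [0.611, 0.2378, 0.2979]
eef_rot: [[-0.001, 1.0, -0.001], [1.0, 0.001, -0.001], [-0.001, -0.001, -1.0]]
wrist_force: [-1.1, 0.3, 0.6]
grip_width: 0.0703
[0.60993712 0.23863731 0.29848877]
1959 [0.61071074 0.23907169 0.07187607] [0.61072454 0.24079495 0.07542596] [0.03590707 0.03635986 0.0116156 ]
```

View pics/w1.png

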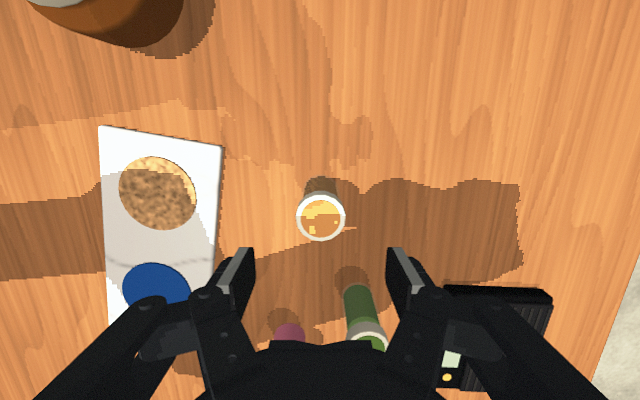

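The wrist picture shows the tan-dotted jar at px (320,218), centred between the fingers at (.611,.239). I'll go down and grip it.

```bash
python3 -m inch '[0,0,1,0,0,0,7, 0,0,2.5,0,0,0,7, 0,0,4,0,0,0,7, 0,0,5.5,0,0,0,7, 0,0,7,0,0,0,7, 0,0,8.4,0,0,0,7, 0,0,9.2,0,0,0,7, 0,0,9.5,0,0,0,7, 0,0,9.5,0,0,0,7, 0,0,9.5,0,0,0,7]' 40
python3 -m inch '[0,0,0,0,0,0,6, 0,0,0,0,0,0,5, 0,0,0,0,0,0,4, 0,0,0,0,0,0,3.3, 0,0,0,0,0,0,2.5, 0,0,0,0,0,0,2.5, 0,0,0,0,0,0,2.5, 0,0,0,0,0,0,2.5, 0,0,0,0,0,0,2.5, 0,0,0,0,0,0,2.5]' 40
```

```text
time_s: 4.8
tcp_pos: [0.6101, 0.239, 0.2052]
eef_rot: [[-0.001, 1.0, 0.001], [1.0, 0.001, 0.0], [0.0, 0.001, -1.0]]
wrist_force: [-0.1, 1.8, 0.2]
grip_width: 0.0701
time_s: 5.8
tcp_pos: [0.6101, 0.239, 0.2051]
eef_rot: [[-0.0, 1.0, 0.001], [1.0, 0.0, 0.0], [0.0, 0.001, -1.0]]
wrist_force: [1.6, 0.6, 4.3]
grip_width: 0.0354
```

```bash
python3 -m inch '[0,0,-0.6,0,0,0,2.5, 0,0,-2,0,0,0,2.5, 0,0,-3.8,0,0,0,2.5, 0,-0.5,-5.4,0,0,0,2.5, 0,-2,-6,0,0,0,2.5, 0,-4.2,-6,0,0,0,2.5, 0,-7,-6,0,0,0,2.5, -0.1,-9.8,-6,0,0,0,2.5, -0.1,-12.5,-6,0,0,0,2.5, -0.1,-14.3,-6,0,0,0,2.5]'
python3 -m inch '[0,-0.7,0.2,0,0,0,2.5, 0,-0.9,0.8,0,0,0,2.5, 0,-0.9,1.6,0,0,0,2.5, 0,-0.9,2.5,0,0,0,2.5, 0,-0.9,3.3,0,0,0,2.5, 0,-0.9,4,0,0,0,2.5, 0,-0.9,4.4,0,0,0,2.5, 0,-0.9,4.6,0,0,0,2.5, 0,-0.9,4.7,0,0,0,2.5, 0,-0.9,4.7,0,0,0,2.5]'
python3 - <<'E'
from h import *
c=cap("side","s1.png"); c=cap("wrist","w2.png");s=robot.observe();print(s["tcp_pos"],s["wrist_force"])
im=c["image"]
E
```

```text
time_s: 6.8
tcp_pos: [0.4642, 0.2377, 0.2653]
eef_rot: [[-0.001, 1.0, -0.002], [1.0, 0.001, -0.0], [-0.0, -0.002, -1.0]]
wrist_force: [-0.3, -0.0, -0.6]
grip_width: 0.0358
time_s: 7.8
tcp_pos: [0.4579, 0.2379, 0.2177]
eef_rot: [[-0.001, 1.0, 0.0], [1.0, 0.001, 0.0], [0.0, 0.0, -1.0]]
wrist_force: [-0.3, 1.0, -0.4]
grip_width: 0.0352
[0.45789342 0.23794581 0.21798071] [-0.0643266  -0.2911828  -0.96111802]
```

View pics/w2.png

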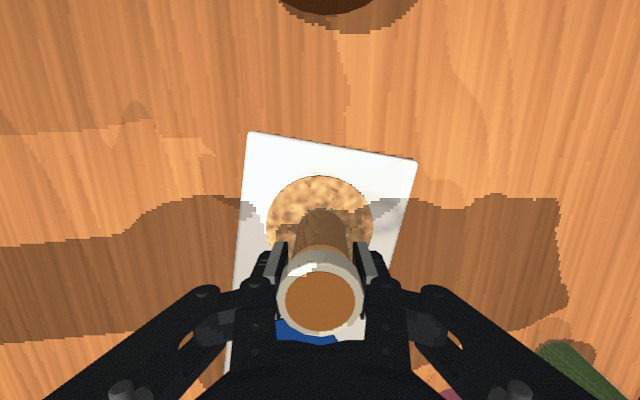

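View pics/s1.png

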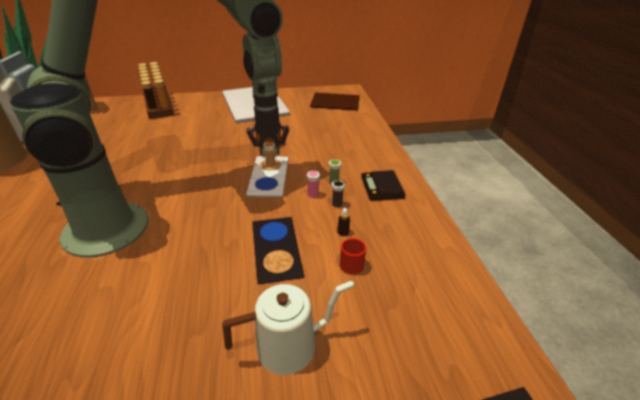

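The jar is held upright over the cork disc, at px (320,290) in the wrist view. It is about 1 mm above it, with no contact force yet. I'll ease it down, release and lift.

```bash
python3 -m inch '[0,0,0.05,0,0,0,2.5, 0,0,0.1,0,0,0,2.5, 0,0,0.15,0,0,0,2.5, 0,0,0.15,0,0,0,2.5, 0,0,0.15,0,0,0,3.2, 0,0,0.15,0,0,0,3.8, 0,0,0.15,0,0,0,4.4, 0,0,0.15,0,0,0,5.2, 0,0,0.15,0,0,0,6, 0,0,0.15,0,0,0,7]'
python3 -m inch '[0,0,-0.3,0,0,0,7, 0,0,-1.2,0,0,0,7, 0,0,-2.8,0,0,0,7, 0,0,-5,0,0,0,7, 0,0,-7.5,0,0,0,7, 0,0,-9.5,0,0,0,7, -1,0.8,-10.8,0,0,0,8.4, -3,2,-11,0,0,0,8.4, -6,4,-11,0,0,0,8.4, -9.5,5.5,-11,0,0,0,8.4]'
python3 - <<'E'
from h import *
c=cap("top","t2.png"); P=cloud(c)
m=(P[...,2]>.07)&(P[...,2]<.1)&(np.hypot(P[...,0]-.458,P[...,1]-.238)<.05)
q=P[m]; print(len(q)); 
if len(q): print((q.min(0)+q.max(0))/2,q.mean(0))
cv2.imwrite("pics/t2z.png",cv2.resize(c["image"][150:310,190:510,::-1],None,fx=2.5,fy=2.5,interpolation=cv2.INTER_CUBIC))
s=robot.observe();print(s["tcp_pos"],s["wrist_force"],s["time_s"])
E
```

```text
time_s: 8.9
tcp_pos: [0.4577, 0.2379, 0.2161]
eef_rot: [[-0.001, 1.0, -0.0], [1.0, 0.001, -0.0], [-0.0, -0.0, -1.0]]
wrist_force: [-0.1, 0.1, 0.6]
grip_width: 0.0696
time_s: 9.9
tcp_pos: [0.5137, 0.1425, 0.3274]
eef_rot: [[-0.002, 1.0, 0.002], [1.0, 0.002, 0.0], [0.0, 0.002, -1.0]]
wrist_force: [0.7, -1.2, 0.2]
grip_width: 0.0843
0
[0.51572183 0.13796828 0.32736424] [ 2.08554152 -4.88223092  0.15427534] 9.95
```

View pics/t2z.png

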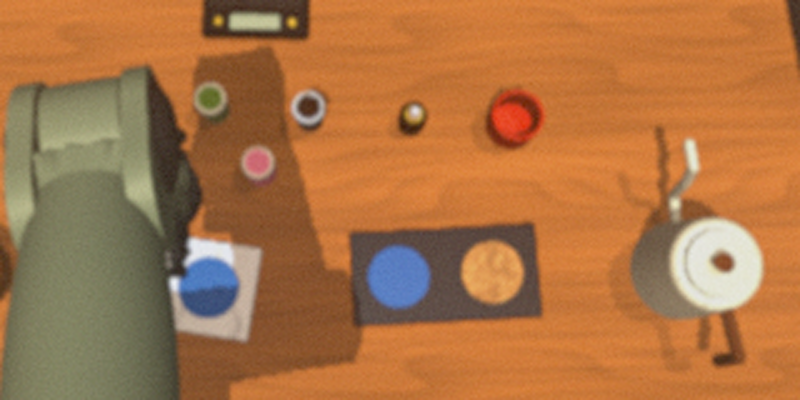

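The arm hides the white cork disc for now, so I'll check that later. Everything else is undisturbed. Dark jar next.

```bash
python3 -m inch '[-1,1,0,0,0,0,7, -3,2.8,0.3,0,0,0,7, -5.3,5,0.8,0,0,0,7, -7.8,7.2,1.4,0,0,0,7, -10,9.3,2,0,0,0,7, -11.9,11,2.4,0,0,0,7, -13.1,12.1,2.6,0,0,0,7, -13.6,12.6,2.7,0,0,0,7, -13.6,12.6,2.7,0,0,0,7, -13.6,12.6,2.7,0,0,0,7]'
python3 - <<'E'
from h import *
c=cap("wrist","w3.png"); P=cloud(c)
s=robot.observe(); print(s["tcp_pos"])
m=(P[...,2]>.066)&(P[...,2]<.085)&(np.hypot(P[...,0]-.639,P[...,1]-.007)<.04)&(c["range_z"]>0)
q=P[m]; print(len(q),(q.min(0)+q.max(0))/2,q.max(0)-q.min(0))
E
```

```text
time_s: 10.95
tcp_pos: [0.6384, 0.0078, 0.2994]
eef_rot: [[-0.001, 1.0, -0.001], [1.0, 0.001, 0.0], [0.0, -0.001, -1.0]]
wrist_force: [-0.2, 1.0, -0.0]
grip_width: 0.0698
[0.63827688 0.00797527 0.29941   ]
1928 [0.63817363 0.00757131 0.07209698] [0.03621257 0.03665603 0.01196169]
```

View pics/w3.png

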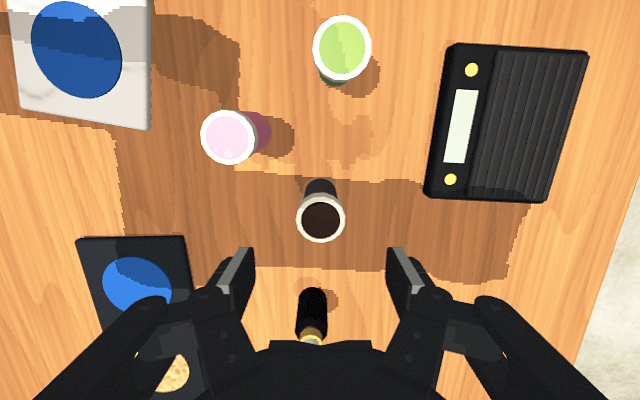

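The dark-dotted jar is at px (321,220) and centred at (.638,.0075). The pink one at (229,137) is clear of the finger paths. I'll go down and grip.

```bash
python3 -m inch '[0,0,1,0,0,0,7, 0,0,2.5,0,0,0,7, 0,0,4,0,0,0,7, 0,0,5.5,0,0,0,7, 0,0,7,0,0,0,7, 0,0,8.4,0,0,0,7, 0,0,9.2,0,0,0,7, 0,0,9.5,0,0,0,7, 0,0,9.5,0,0,0,7, 0,0,9.5,0,0,0,6.5]' 40
python3 -m inch '[0,0,0,0,0,0,6, 0,0,0,0,0,0,5, 0,0,0,0,0,0,4, 0,0,0,0,0,0,3.3, 0,0,0,0,0,0,2.5, 0,0,0,0,0,0,2.5, 0,0,0,0,0,0,2.5, 0,0,0,0,0,0,2.5, 0,0,0,0,0,0,2.5, 0,0,0,0,0,0,2.5]' 40
```

```text
time_s: 12.0
tcp_pos: [0.6393, 0.0069, 0.2047]
eef_rot: [[-0.0, 1.0, 0.001], [1.0, 0.0, -0.0], [-0.0, 0.001, -1.0]]
wrist_force: [0.4, 0.3, -0.6]
grip_width: 0.0649
time_s: 13.0
tcp_pos: [0.6388, 0.007, 0.2046]
eef_rot: [[-0.001, 1.0, 0.0], [1.0, 0.001, -0.0], [-0.0, 0.0, -1.0]]
wrist_force: [-1.9, 0.1, 6.0]
grip_width: 0.0353
```

```bash
python3 -m inch '[0,0,-0.6,0,0,0,2.5, 0,0,-2,0,0,0,2.5, 0,0,-4,0,0,0,2.5, -0.3,-0.3,-6,0,0,0,2.5, -1.5,-1.5,-7.3,0,0,0,2.5, -3.5,-3.2,-8,0,0,0,2.5, -6,-5.4,-8,0,0,0,2.5, -8.6,-7.8,-8,0,0,0,2.5, -11.3,-10.2,-8,0,0,0,2.5, -14,-12.7,-8,0,0,0,2.5]'
python3 -m inch '[-2.7,-2.4,0,0,0,0,2.5, -5,-4.4,0.1,0,0,0,2.5, -6.5,-5.8,0.6,0,0,0,2.5, -7,-6.3,1.6,0,0,0,2.5, -7,-6.3,2.9,0,0,0,2.5, -7,-6.3,4.3,0,0,0,2.5, -7,-6.3,5.5,0,0,0,2.5, -7,-6.3,6.2,0,0,0,2.5, -7,-6.3,6.6,0,0,0,2.5, -7,-6.3,6.7,0,0,0,2.5]'
python3 - <<'E'
from h import *
c=cap("wrist","w4.png");s=robot.observe();print(s["tcp_pos"],s["wrist_force"])
c=cap("top","t3.png");
cv2.imwrite("pics/t3z.png",cv2.resize(c["image"][150:310,190:510,::-1],None,fx=2.5,fy=2.5,interpolation=cv2.INTER_CUBIC))
E
```

```text
time_s: 14.0
tcp_pos: [0.5113, -0.134, 0.2853]
eef_rot: [[-0.001, 1.0, 0.002], [1.0, 0.001, -0.001], [-0.001, 0.002, -1.0]]
wrist_force: [0.2, 1.0, -1.4]
grip_width: 0.0356
time_s: 15.0
tcp_pos: [0.4491, -0.2029, 0.2168]
eef_rot: [[-0.001, 1.0, -0.0], [1.0, 0.001, 0.0], [0.0, -0.0, -1.0]]
wrist_force: [0.8, 0.1, -0.5]
grip_width: 0.0358
[ 0.4491599  -0.20298333  0.21702814] [-0.1465474   0.40742179  0.18489378]
```

View pics/w4.png

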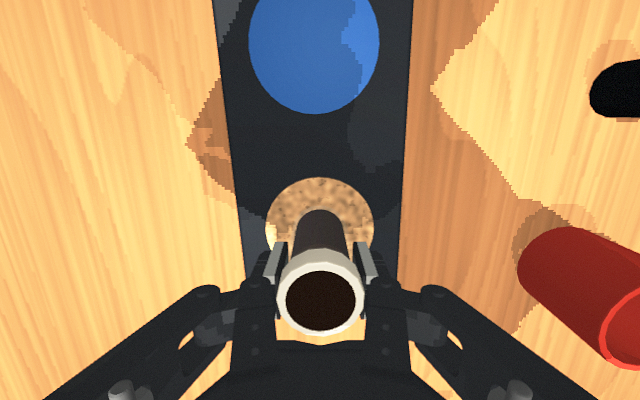

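View pics/t3z.png

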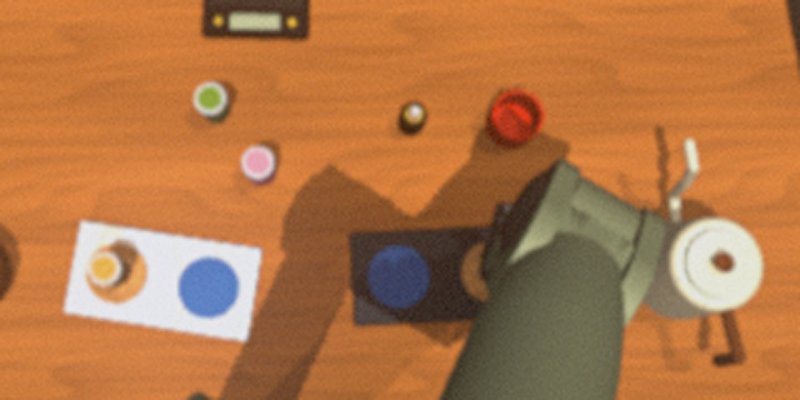

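The light jar stands on the white cork disc at t3z px (103,267). The dark jar is centred over the slate cork disc in the wrist view. I'll set it down, release, and rise.

```bash
python3 -m inch '[0,0,0.05,0,0,0,2.5, 0,0,0.1,0,0,0,2.5, 0,0,0.15,0,0,0,2.5, 0,0,0.15,0,0,0,2.5, 0,0,0.15,0,0,0,3.2, 0,0,0.15,0,0,0,3.8, 0,0,0.15,0,0,0,4.4, 0,0,0.15,0,0,0,5.2, 0,0,0.15,0,0,0,6, 0,0,0.15,0,0,0,7]'
python3 -m inch '[0,0,-0.3,0,0,0,7, 0,0,-1.2,0,0,0,7, 0,0,-2.8,0,0,0,7, 0,0,-5,0,0,0,7, 0,0,-7.5,0,0,0,7, 0.3,0.6,-9.5,0,0,0,7, 1.5,3,-10.5,0,0,0,7, 2.9,5.8,-10.8,0,0,0,7, 4.3,8.7,-10.8,0,0,0,7, 5.7,11.5,-10.8,0,0,0,7]'
python3 -m inch '[1.4,2.8,0,0,0,0,7, 2.4,4.8,0,0,0,0,7, 3,6,0,0,0,0,7, 3.2,6.6,0,0,0,0,7, 3.2,6.6,0,0,0,0,7, 3.2,6.6,0.5,0,0,0,7, 3.2,6.6,1.2,0,0,0,7, 3.2,6.6,1.8,0,0,0,7, 3.2,6.6,2,0,0,0,7, 3.2,6.6,2,0,0,0,7]'
python3 - <<'E'
from h import *
c=cap("wrist","w5.png"); P=cloud(c)
s=robot.observe(); print(s["tcp_pos"])
for a,b in [(.052,.068),(.03,.05),(.068,.09)]:
    m=(P[...,2]>a)&(P[...,2]<b)&(np.hypot(P[...,0]-.6305,P[...,1]+.1135)<.035)&(c["range_z"]>0)
    q=P[m]; print(a,len(q),(q.min(0)+q.max(0))/2,q.max(0)-q.min(0))
c=cap("top","t4.png"); P=cloud(c)
for n,x,y in [("light",.458,.238),("dark",.449,-.203)]:
    m=(P[...,2]>.078)&(P[...,2]<.1)&(np.hypot(P[...,0]-x,P[...,1]-y)<.045)
    q=P[m]; print(n,len(q))
    if len(q): print((q.min(0)+q.max(0))/2,q.mean(0),q.max(0)-q.min(0))
cv2.imwrite("pics/t4z.png",cv2.resize(c["image"][150:310,190:510,::-1],None,fx=2.5,fy=2.5,interpolation=cv2.INTER_CUBIC))
E
```

```text
time_s: 16.1
tcp_pos: [0.449, -0.2031, 0.2156]
eef_rot: [[-0.001, 1.0, -0.0], [1.0, 0.001, 0.0], [0.0, -0.0, -1.0]]
wrist_force: [-0.5, 0.0, -0.1]
grip_width: 0.0701
time_s: 17.1
tcp_pos: [0.5651, -0.1455, 0.325]
eef_rot: [[-0.0, 1.0, 0.001], [1.0, 0.0, -0.001], [-0.001, 0.001, -1.0]]
wrist_force: [-0.7, -0.3, -0.4]
grip_width: 0.0703
time_s: 18.1
tcp_pos: [0.6295, -0.1142, 0.303]
eef_rot: [[-0.0, 1.0, -0.001], [1.0, 0.0, 0.0], [0.0, -0.001, -1.0]]
wrist_force: [0.4, -0.3, -1.3]
grip_width: 0.0701
[ 0.62973791 -0.11417124  0.30340507]
0.052 584 [ 0.6294093  -0.11213548  0.06000156] [0.0295717  0.02486343 0.01598632]
0.03 215 [ 0.62975843 -0.11210146  0.04003242] [0.03078348 0.02747411 0.01992994]
0.068 337 [ 0.62905879 -0.11293296  0.07614418] [0.016047   0.01596863 0.01612408]
light 142
[0.45975222 0.23777199 0.08586377] [0.46008847 0.2374173  0.08786171] [0.03348084 0.0367542  0.0149635 ]
dark 139
[ 0.45080343 -0.20244575  0.08727511] [ 0.45047187 -0.20192234  0.08770833] [0.03599739 0.03431692 0.01469863]
```

View pics/w5.png

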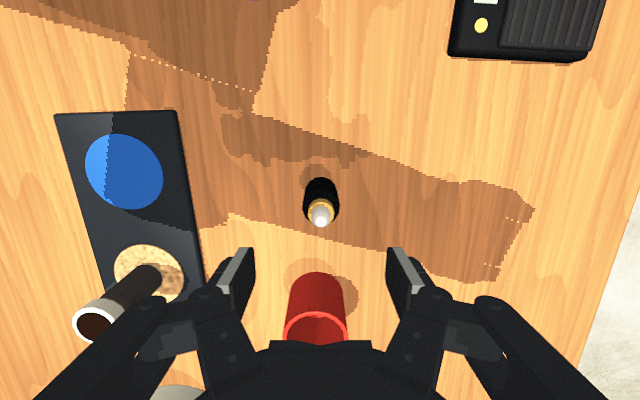

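View pics/t4z.png

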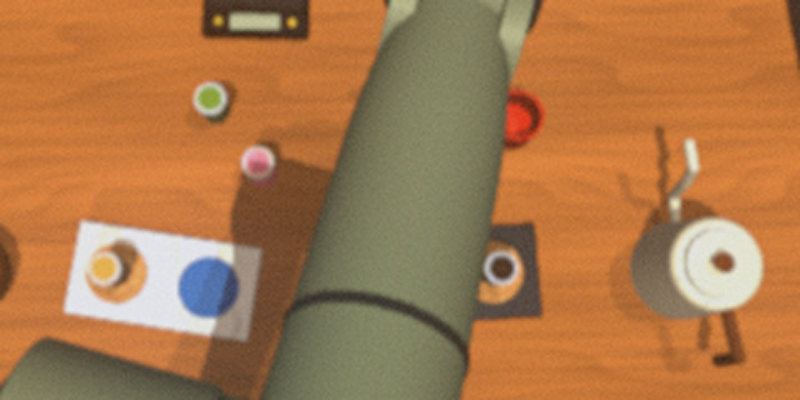

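Both jars stand upright within about 2 mm of their disc centres, with tops at 0.088 m. The dropper is at px (320,200) in the wrist view, centred between the fingers. I'll descend to body height and grip.

```bash
python3 -m inch '[0.1,0,1,0,0,0,7, 0.1,0,2.6,0,0,0,7, 0.1,0,4.3,0,0,0,7, 0.1,0,6,0,0,0,7, 0.1,0,7.7,0,0,0,6.5, 0.1,0,9.2,0,0,0,6.5, 0.1,0,10.4,0,0,0,6.5, 0.1,0,11,0,0,0,6.5, 0.1,0,11.2,0,0,0,6.5, 0.1,0,11.2,0,0,0,6.5]' 40
python3 -m inch '[0,0,0,0,0,0,5.5, 0,0,0,0,0,0,4.5, 0,0,0,0,0,0,3.7, 0,0,0,0,0,0,3, 0,0,0,0,0,0,2.3, 0,0,0,0,0,0,2.3, 0,0,0,0,0,0,2.3, 0,0,0,0,0,0,2.3, 0,0,0,0,0,0,2.3, 0,0,0,0,0,0,2.3]' 40
```

```text
time_s: 19.2
tcp_pos: [0.6301, -0.1131, 0.1918]
eef_rot: [[-0.001, 1.0, 0.0], [1.0, 0.001, -0.0], [-0.0, 0.0, -1.0]]
wrist_force: [0.5, 0.1, 0.3]
grip_width: 0.0649
time_s: 20.2
tcp_pos: [0.6301, -0.1131, 0.1923]
eef_rot: [[-0.001, 1.0, 0.001], [1.0, 0.001, -0.0], [-0.0, 0.001, -1.0]]
wrist_force: [-1.1, 0.2, 5.2]
grip_width: 0.0307
```

```bash
python3 -m inch '[0,0,-0.6,0,0,0,2.3, 0,0,-2,0,0,0,2.3, 0,0,-3.8,0,0,0,2.3, 0,-0.5,-5.4,0,0,0,2.3, 0.2,-2,-6,0,0,0,2.3, 0.5,-4.4,-6,0,0,0,2.3, 0.8,-7.2,-6,0,0,0,2.3, 1.1,-10.2,-6,0,0,0,2.3, 1.5,-13.2,-6,0,0,0,2.3, 1.8,-16,-6,0,0,0,2.3]'
python3 -m inch '[0.2,-1.7,0.2,0,0,0,2.3, 0.2,-2.3,0.8,0,0,0,2.3, 0.2,-2.3,1.6,0,0,0,2.3, 0.2,-2.3,2.5,0,0,0,2.3, 0.2,-2.3,3.3,0,0,0,2.3, 0.2,-2.3,4,0,0,0,2.3, 0.2,-2.3,4.4,0,0,0,2.3, 0.2,-2.3,4.6,0,0,0,2.3, 0.2,-2.3,4.7,0,0,0,2.3, 0.2,-2.3,4.7,0,0,0,2.3]'
python3 - <<'E'
from h import *
c=cap("wrist","w6.png");s=robot.observe();print(s["tcp_pos"],s["wrist_force"])
E
```

```text
time_s: 21.2
tcp_pos: [0.4684, -0.0948, 0.2525]
eef_rot: [[-0.001, 1.0, 0.001], [1.0, 0.001, -0.0], [-0.0, 0.001, -1.0]]
wrist_force: [0.2, 0.3, -0.4]
grip_width: 0.0307
time_s: 22.2
tcp_pos: [0.447, -0.0931, 0.2047]
eef_rot: [[-0.001, 1.0, 0.0], [1.0, 0.001, 0.0], [0.0, 0.0, -1.0]]
wrist_force: [-0.7, 0.7, -1.2]
grip_width: 0.0303
[ 0.4470768  -0.09317944  0.2048325 ] [ 0.36494837 -0.02984101 -0.22091931]
```

View pics/w6.png

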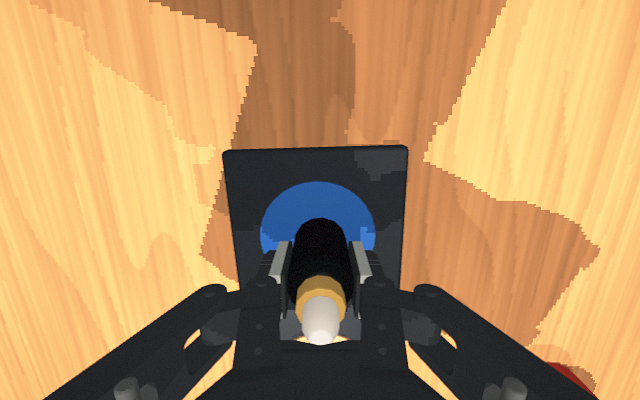

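The dropper is upright and central over the blue disc. I'll release it, rise, and go to the cup.

```bash
python3 -m inch '[0,0,0.05,0,0,0,2.3, 0,0,0.1,0,0,0,2.3, 0,0,0.15,0,0,0,2.3, 0,0,0.15,0,0,0,2.3, 0,0,0.15,0,0,0,2.9, 0,0,0.15,0,0,0,3.5, 0,0,0.15,0,0,0,4.2, 0,0,0.15,0,0,0,5, 0,0,0.15,0,0,0,6, 0,0,0.15,0,0,0,7]'
python3 -m inch '[0,0,-0.3,0,0,0,7, 0,0,-1.2,0,0,0,7, 0,0,-2.8,0,0,0,7, 0,0,-5,0,0,0,7, 0,0,-7.5,0,0,0,7, 0,0,-10,0,0,0,7, -0.6,0.8,-11.6,0,0,0,8.5, -2.4,3,-12,0,0,0,8.5, -4.6,5.8,-12,0,0,0,8.5, -6.8,8.6,-12,0,0,0,8.5]'
python3 -m inch '[-2.4,3,0,0,0,0,8.5, -4.6,5.8,0,0,0,0,8.5, -6.3,8,0,0,0,0,8.5, -7,9,0.2,0,0,0,8.5, -7.2,9.2,0.6,0,0,0,8.5, -7.2,9.2,1.2,0,0,0,8.5, -7.2,9.2,1.6,0,0,0,8.5, -7.2,9.2,1.6,0,0,0,8.5, -7.2,9.2,1.6,0,0,0,8.5, -7.2,9.2,1.6,0,0,0,8.5]'
python3 - <<'E'
from h import *
c=cap("wrist","w7.png"); P=cloud(c)
s=robot.observe(); print(s["tcp_pos"])
m=(P[...,2]>.062)&(P[...,2]<.072)&(np.hypot(P[...,0]-.625,P[...,1]+.233)<.05)&(c["range_z"]>0)
q=P[m]; print(len(q),(q.min(0)+q.max(0))/2,q.max(0)-q.min(0))
c=cap("top","t5.png")
cv2.imwrite("pics/t5z.png",cv2.resize(c["image"][150:310,190:510,::-1],None,fx=2.5,fy=2.5,interpolation=cv2.INTER_CUBIC))
E
```

```text
time_s: 23.25
tcp_pos: [0.4469, -0.0931, 0.2031]
eef_rot: [[-0.001, 1.0, -0.0], [1.0, 0.001, 0.0], [0.0, -0.0, -1.0]]
wrist_force: [0.6, -0.6, -0.0]
grip_width: 0.0698
time_s: 24.25
tcp_pos: [0.5338, -0.1617, 0.3246]
eef_rot: [[-0.001, 1.0, 0.001], [1.0, 0.001, -0.001], [-0.001, 0.001, -1.0]]
wrist_force: [0.7, 1.0, 0.2]
grip_width: 0.0849
time_s: 25.25
tcp_pos: [0.6249, -0.2328, 0.3077]
eef_rot: [[-0.001, 1.0, 0.0], [1.0, 0.001, -0.0], [-0.0, 0.0, -1.0]]
wrist_force: [-0.2, -1.0, 1.2]
grip_width: 0.0853
[ 0.62496813 -0.23286271  0.30768837]
1224 [ 0.62444416 -0.23372192  0.06536689] [0.05898626 0.0591586  0.00671106]
```

View pics/w7.png

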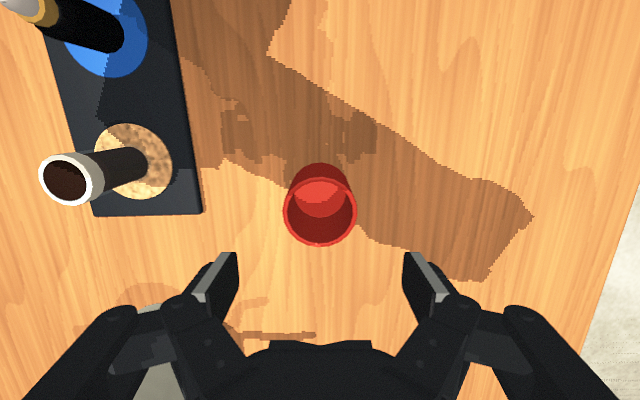

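View pics/t5z.png

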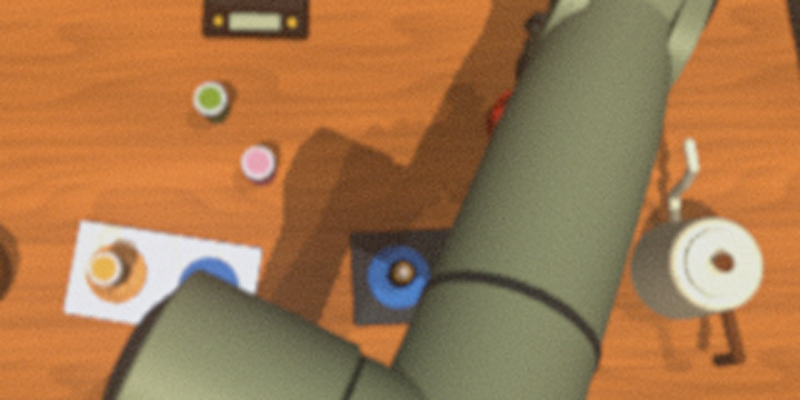

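The cup rim is centred at (.6244,-.2337), at px (320,212). The dropper stands centred on its disc. I'll descend round the cup.

```bash
python3 -m inch '[-0.1,-0.1,1,0,0,0,8.5, -0.1,-0.1,2.6,0,0,0,8.5, -0.1,-0.1,4.3,0,0,0,8.5, -0.1,-0.1,6,0,0,0,8.5, -0.1,-0.1,7.7,0,0,0,8.5, -0.1,-0.1,9.3,0,0,0,8.5, -0.1,-0.1,10.6,0,0,0,8.5, -0.1,-0.1,11.4,0,0,0,8.5, -0.1,-0.1,11.7,0,0,0,8.5, -0.1,-0.1,11.7,0,0,0,8.5]' 40
python3 -m inch '[0,0,0,0,0,0,7.5, 0,0,0,0,0,0,6.8, 0,0,0,0,0,0,6.2, 0,0,0,0,0,0,5.6, 0,0,0,0,0,0,5, 0,0,0,0,0,0,5, 0,0,0,0,0,0,5, 0,0,0,0,0,0,5, 0,0,0,0,0,0,5, 0,0,0,0,0,0,5]' 40
```

```text
time_s: 26.35
tcp_pos: [0.624, -0.234, 0.1899]
eef_rot: [[-0.0, 1.0, -0.0], [1.0, 0.0, 0.0], [0.0, -0.0, -1.0]]
wrist_force: [-0.3, 1.5, 0.0]
grip_width: 0.0855
time_s: 27.35
tcp_pos: [0.6244, -0.2342, 0.1911]
eef_rot: [[-0.001, 1.0, 0.001], [1.0, 0.001, -0.001], [-0.001, 0.001, -1.0]]
wrist_force: [-0.4, 1.1, 5.4]
grip_width: 0.0586
```

```bash
python3 -m inch '[0,0,-0.6,0,0,0,5, 0,0,-2,0,0,0,5, 0,0,-4,0,0,0,5, 0,0,-6.2,0,0,0,5, 0.5,-0.3,-8.2,0,0,0,5, 2,-1,-9.6,0,0,0,5, 4.4,-2.2,-10,0,0,0,5, 7.2,-3.7,-10,0,0,0,5, 10,-5.1,-10,0,0,0,5, 12.9,-6.6,-10,0,0,0,5]'
python3 -m inch '[2.9,-1.5,0,0,0,0,5, 5.8,-2.9,0,0,0,0,5, 8.7,-4.4,0,0,0,0,5, 11.6,-5.9,0,0,0,0,5, 14.5,-7.4,0,0,0,0,5, 17.4,-8.8,0,0,0,0,5, 20,-10.1,0,0,0,0,5, 22,-11.2,0,0,0,0,5, 23.2,-11.8,0.2,0,0,0,5, 23.5,-11.9,1,0,0,0,5]'
python3 -m inch '[0,0,1.2,0,0,0,5, 0,0,2.6,0,0,0,5, 0,0,4,0,0,0,5, 0,0,5.3,0,0,0,5, 0,0,6.4,0,0,0,5, 0,0,7.1,0,0,0,5, 0,0,7.5,0,0,0,5, 0,0,7.7,0,0,0,5, 0,0,7.7,0,0,0,5, 0,0,7.7,0,0,0,5]'
python3 - <<'E'
from h import *
c=cap("wrist","w8.png");s=robot.observe();print(s["tcp_pos"],s["wrist_force"])
E
```

```text
time_s: 28.35
tcp_pos: [0.5572, -0.1042, 0.291]
eef_rot: [[-0.0, 1.0, 0.001], [1.0, 0.0, -0.0], [-0.0, 0.001, -1.0]]
wrist_force: [0.1, 0.3, -1.7]
grip_width: 0.0586
time_s: 29.35
tcp_pos: [0.4387, 0.1308, 0.2809]
eef_rot: [[-0.002, 1.0, 0.002], [1.0, 0.002, 0.0], [0.0, 0.002, -1.0]]
wrist_force: [-0.4, 0.3, -0.7]
grip_width: 0.0583
time_s: 30.35
tcp_pos: [0.4391, 0.1299, 0.2035]
eef_rot: [[-0.001, 1.0, 0.001], [1.0, 0.001, 0.0], [0.0, 0.001, -1.0]]
wrist_force: [0.4, 0.5, -1.3]
grip_width: 0.0589
[0.43906967 0.129907   0.20350744] [ 0.15365921  0.80041368 -1.18272457]
```

View pics/w8.png

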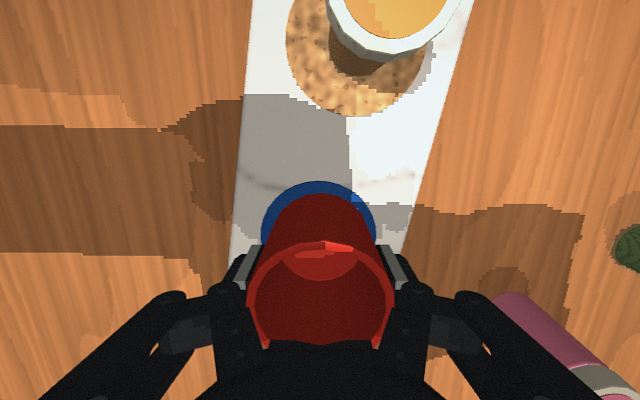

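The cup is upright and central over the blue disc. I'll set it down, release and back off upwards.

```bash
python3 -m inch '[0,0,0.05,0,0,0,5, 0,0,0.1,0,0,0,5, 0,0,0.15,0,0,0,5, 0,0,0.15,0,0,0,5, 0,0,0.15,0,0,0,5.8, 0,0,0.15,0,0,0,6.4, 0,0,0.15,0,0,0,7, 0,0,0.15,0,0,0,7.7, 0,0,0.15,0,0,0,8.3, 0,0,0.15,0,0,0,8.5]'
python3 -m inch '[0,0,0,0,0,0,8.5, 0,0,-0.4,0,0,0,8.5, 0,0,-1.4,0,0,0,8.5, 0,0,-3,0,0,0,8.5, 0,0,-5.2,0,0,0,8.5, 0,0,-7.8,0,0,0,8.5, 0,0,-10.5,0,0,0,8.5, 0,0,-13.2,0,0,0,8.5, 0,0,-15.5,0,0,0,8.5, 0,0,-17,0,0,0,8.5]'
python3 -m inch '[1,-0.5,-0.3,0,0,0,8.5, 3,-1.6,-1,0,0,0,8.5, 6,-3,-1.5,0,0,0,8.5, 9,-4.5,-2,0,0,0,8.5, 12,-6,-2,0,0,0,8.5, 15,-7.5,-2,0,0,0,8.5, 18,-9,-2,0,0,0,8.5, 21,-10.5,-2,0,0,0,8.5, 24,-12,-2,0,0,0,8.5, 26,-13,-2,0,0,0,8.5]'
python3 - <<'E'
from h import *
s=robot.observe();print(s["tcp_pos"],s["wrist_force"],s["grip_width"])
c=cap("top","t6.png"); P=cloud(c); im=c["image"]
for n,x,y,z in [("light",.458,.238,.087),("cup",.439,.130,.078),("dark",.449,-.203,.087),("dropper",.447,-.093,.06),("green",.6513,.1191,.075)]:
    m=(P[...,2]>z-.009)&(P[...,2]<.11)&(np.hypot(P[...,0]-x,P[...,1]-y)<.045)
    q=P[m]; print(n,len(q))
    if len(q): print(((q.min(0)+q.max(0))/2).round(4),q.mean(0).round(4),(q.max(0)-q.min(0)).round(3),"off",((q.min(0)+q.max(0))/2)[:2]-[x,y])
cv2.imwrite("pics/t6z.png",cv2.resize(im[150:310,190:510,::-1],None,fx=2.5,fy=2.5,interpolation=cv2.INTER_CUBIC))
c=cap("side","s6.png")
cv2.imwrite("pics/s6z.png",cv2.resize(c["image"][110:300,210:410,::-1],None,fx=3,fy=3,interpolation=cv2.INTER_CUBIC))
E
```

```text
time_s: 31.4
tcp_pos: [0.4388, 0.1299, 0.2016]
eef_rot: [[-0.001, 1.0, -0.0], [1.0, 0.001, -0.0], [-0.0, -0.0, -1.0]]
wrist_force: [-0.4, 0.2, -0.6]
grip_width: 0.0852
time_s: 32.4
tcp_pos: [0.439, 0.1299, 0.3745]
eef_rot: [[-0.001, 1.0, 0.003], [1.0, 0.001, 0.0], [0.0, 0.003, -1.0]]
wrist_force: [0.6, -0.2, 0.6]
grip_width: 0.0848
time_s: 33.4
tcp_pos: [0.3066, 0.3915, 0.3912]
eef_rot: [[-0.003, 1.0, -0.001], [1.0, 0.003, -0.0], [-0.0, -0.001, -1.0]]
wrist_force: [0.5, 0.5, 1.2]
grip_width: 0.0851
[0.30662744 0.39152106 0.39118225] [0.52230472 0.53286952 1.16170953] 0.08511832528250568
light 144
[0.4597 0.238  0.086 ] [0.4603 0.2373 0.0872] [0.034 0.036 0.015] off [ 1.71752098e-03 -2.48441738e-05]
cup 100
[0.441  0.1298 0.0765] [0.4407 0.1308 0.0781] [0.056 0.058 0.015] off [ 0.00201936 -0.00016201]
dark 141
[ 0.4507 -0.2015  0.0868] [ 0.4505 -0.2019  0.0878] [0.036 0.035 0.013] off [0.0017199  0.00148222]
dropper 102
[ 0.449  -0.0945  0.0771] [ 0.4483 -0.0929  0.0731] [0.031 0.031 0.043] off [ 0.00197357 -0.00148954]
green 127
[0.6528 0.12   0.0751] [0.6524 0.1203 0.0753] [0.036 0.033 0.015] off [0.00151371 0.00093617]
```

View pics/t6z.png

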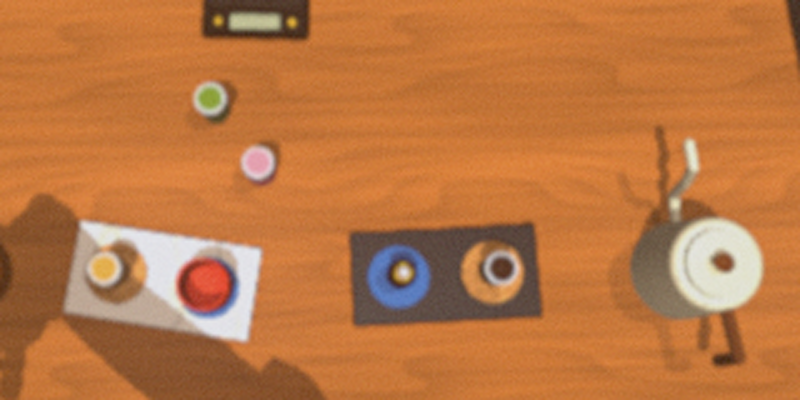

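View pics/s6z.png

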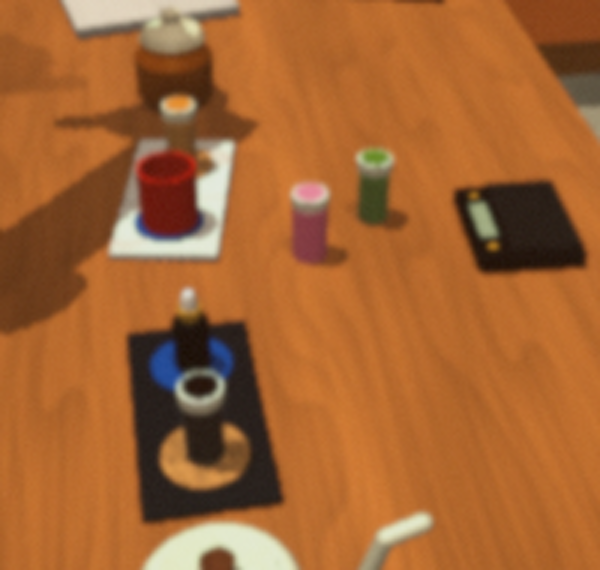

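Both views show all four items upright in the middle of the right discs, within about 2 mm. The green and pink jars, scale, kettle and honey jar are unmoved, and the gripper is clear. I'll hand the job in.

```bash
python3 -c "
from h import *
print(np.abs(robot.observe()['qvel']).max()); print(robot.sign_off())"
```

```text
0.05030988254979647
the job is handed in; nothing more can be done
None
```

The job is handed in, at about 33 s of the 106 s allowed. Both kits are made up:
- **White marble board:** the light-roast jar stands on the cork disc and the red cup on the blue disc.
- **Black slate board:** the dark-roast jar stands on the cork disc and the dropper bottle on the blue disc.

**Last checks:** in the final top and side pictures all four stand upright. Depth measurements put each one about 2 mm from its disc's centre. The tops of the jars and cup are at the expected heights. The gripper is open and well clear of everything.

**Left alone:** the green jar measures within 2 mm of where it started. The pink look-alike, scale, kettle and honey jar look unmoved in the pictures, but I did not measure them again.

**Readings that disagreed:** the networks gave some false hits early on, such as calling the pink jar dark and calling a jar a board. I settled those from the pictures. At hand-in the arm's joints still showed about 0.05 rad/s from its retreat; it was touching nothing.

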